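Fill the empty row of a kit tray with aluminium heat sinks

TASK

Finish filling the black kit tray: stand the three silver-grey aluminium heat sinks from the blue mat in the tray's empty row nearest the robot, one in each white outline, base down and with the fins running along the outline's longer side. It does not matter which one goes where; the copper-coloured heat sinks are not part of this kit.

Things in the scene. Friction and masses are not known exactly. Their poses are not given: they have to be found in the camera images.
- tray: fixed black tray 190 (x) x 320 (y) mm, lip 12 mm high, flat floor 4 mm above its underside. Printed white outlines, 56 (x) x 44 (y) mm, in two rows: centres x = -42 mm (empty row, near the robot) and +42 mm (far row, holding yellow capacitors 30 mm tall); y = -85, 0, +85 mm. Origin: centre of underside; x away from the robot at zero yaw, y left, z up
- sink_a: First silver-grey aluminium heat sink, 44 long x 32 wide x 36 mm tall, 0.08 kg: 6 mm base plate, five rigid 3 mm fins along its length. Starts loose, base down, on the 2 mm thick blue mat, at one of six spots 110 mm apart shared with two copper-coloured ones of the same shape and a dark blue can. Origin: centre of underside; x along the fins, y across the width, z up
- sink_b: Second silver-grey aluminium heat sink, 44 long x 32 wide x 36 mm tall, 0.08 kg: 6 mm base plate, five rigid 3 mm fins along its length. Starts loose, base down, on the 2 mm thick blue mat, at one of six spots 110 mm apart shared with two copper-coloured ones of the same shape and a dark blue can. Origin: centre of underside; x along the fins, y across the width, z up
- sink_c: Third silver-grey aluminium heat sink, 44 long x 32 wide x 36 mm tall, 0.08 kg: 6 mm base plate, five rigid 3 mm fins along its length. Starts loose, base down, on the 2 mm thick blue mat, at one of six spots 110 mm apart shared with two copper-coloured ones of the same shape and a dark blue can. Origin: centre of underside; x along the fins, y across the width, z up
Things that resemble listed ones, but are neither listed nor needed, are in the scene too. Leave any green or turquoise look-alike of the sink_b alone.

How it is judged (in metres and radians):
At the end, for the whole second after the job is handed in: Each outline of the row nearest the robot holds one aluminium heat sink, base down on the tray floor: centre within 15 mm of the outline's centre along and across the tray, fins within 12 degrees of its longer side (either way round), tilt under 6 degrees, at rest (((x of sink_a in the frame of tray between -0.057 and -0.027 m and y of sink_a in the frame of tray between -0.1 and -0.07 m and z of sink_a in the frame of tray between 0 and 0.009 m and angle between the x axis of sink_a and the x axis of tray, either way round below 0.21 rad) or (x of sink_b in the frame of tray between -0.057 and -0.027 m and y of sink_b in the frame of tray between -0.1 and -0.07 m and z of sink_b in the frame of tray between 0 and 0.009 m and angle between the x axis of sink_b and the x axis of tray, either way round below 0.21 rad) or (x of sink_c in the frame of tray between -0.057 and -0.027 m and y of sink_c in the frame of tray between -0.1 and -0.07 m and z of sink_c in the frame of tray between 0 and 0.009 m and angle between the x axis of sink_c and the x axis of tray, either way round below 0.21 rad)) and ((x of sink_a in the frame of tray between -0.057 and -0.027 m and y of sink_a in the frame of tray between -0.015 and 0.015 m and z of sink_a in the frame of tray between 0 and 0.009 m and angle between the x axis of sink_a and the x axis of tray, either way round below 0.21 rad) or (x of sink_b in the frame of tray between -0.057 and -0.027 m and y of sink_b in the frame of tray between -0.015 and 0.015 m and z of sink_b in the frame of tray between 0 and 0.009 m and angle between the x axis of sink_b and the x axis of tray, either way round below 0.21 rad) or (x of sink_c in the frame of tray between -0.057 and -0.027 m and y of sink_c in the frame of tray between -0.015 and 0.015 m and z of sink_c in the frame of tray between 0 and 0.009 m and angle between the x axis of sink_c and the x axis of tray, either way round below 0.21 rad)) and ((x of sink_a in the frame of tray between -0.057 and -0.027 m and y of sink_a in the frame of tray between 0.07 and 0.1 m and z of sink_a in the frame of tray between 0 and 0.009 m and angle between the x axis of sink_a and the x axis of tray, either way round below 0.21 rad) or (x of sink_b in the frame of tray between -0.057 and -0.027 m and y of sink_b in the frame of tray between 0.07 and 0.1 m and z of sink_b in the frame of tray between 0 and 0.009 m and angle between the x axis of sink_b and the x axis of tray, either way round below 0.21 rad) or (x of sink_c in the frame of tray between -0.057 and -0.027 m and y of sink_c in the frame of tray between 0.07 and 0.1 m and z of sink_c in the frame of tray between 0 and 0.009 m and angle between the x axis of sink_c and the x axis of tray, either way round below 0.21 rad)) and angle between each of sink_a, sink_b, sink_c's own z axis and vertical below 0.1 rad and linear speed of each of sink_a, sink_b, sink_c below 0.02 m/s); the robot touches nothing.
It also fails if it takes over 64 s, if anything falls off the work surface, if the arm or the gripper's body presses on something with over 40 N, if the wrist force passes 120 N, or if a joint passes its speed limit or range.

ROBOT

A 7-joint arm with a two-finger parallel gripper is mounted at the origin on the work surface. World frame = base frame: x ahead of the robot, y to its left, z up, the work surface at z = 0. Lengths are in mm, angles in rad, forces in N, time in s.
With the tool pointing down it reaches from about 400 to 875 mm from the base axis. Payload 4.4 kg.
Tool frame: the origin (TCP) lies at the very end of the fingers, on their centre line; the grasp point (between the pads) lies 19 mm behind it (ctrl.pinch_z is the z of the grasp point in the tool frame, in mm); z points along the fingers, x is the direction in which the jaws open and shut, and the axes are right-handed (so a half turn about z gives the same grasp; the last joint's range is limited). The gripper opens to 85 mm and grips with 20 to 120 N. Pads are 22 mm wide; open, the fingers measure 114 mm over their backs; the gripper's body (76 mm by 85 mm) begins 54 mm behind the grasp point. The pads swing forward as they close: fully open they stand 13 mm farther back than shut.
Start: joints at [-1.18, 0.628, 0.038, 1.517, -0.027, 0.996, -0.02], TCP at [286.681, 583.38, 231.313] pointing down, gripper open.
Joint ranges: [-3.06, 3.06], [-0.37, 2.12], [-1.25, 1.32], [0.18, 2.47], [-1.1, 4.24], [0.23, 1.98], [-2.94, 2.94]. Speed limits (rad/s): [2.57, 2.57, 3.14, 3.14, 3.14, 3.14, 3.14].

INTERFACE

Orientations are given as [roll, pitch, yaw] about the fixed x, y, z axes, in that order (R = Rz(yaw) Ry(pitch) Rx(roll)).
In Python, from cell import sensors, get_image, order, ctrl gives the robot as it stands.
- The arm moves only by the tool arm_command, never from a script. Its argument "rows" is a list that holds one entry, the list of rows, each a list of 6 numbers: the shift along the tool's x, y, z in mm, then the turn, a rotation vector about the tool's x, y, z in degrees. A call has 1 to 20 rows; each row is the pose to reach, as a shift and turn from the pose commanded when the call began, along the tool's axes at that moment; what a row does not reach only later rows make up. A row lasts 1/12 s, in which the tool goes at most 41.7 mm and 7.16 degrees, less where a joint would pass 70% of its speed; a pose out of reach is approached as far as the arm can. A call with a gripper value outside its range is refused whole. "claw" is the opening, from -1 (shut) to 1 (fully open), set as the call begins (left out, the last holds). The fingers move at their own pace and stop on an object; the grip force is fixed at half the most. Time passes only in rows, so rows that repeat a pose let the fingers close. It gives the time, the measured TCP pose, the force and the opening at its end, in the units of the state.
- sensors.read_state(): the state, without advancing time (a new reading comes with each control period).
- get_image(name): name is "side" or "top" or "wrist"; returns a dict with "pixels" (420x560x3 uint8, red, green, blue), "z_map" (420x560 float32, mm along the optical axis (not along the pixel's ray), 0 where there is no reading), "K" (3x3 intrinsics, pixels), "pose" (4x4, takes a point from camera to world coordinates). Camera axes: x right, y up, looking along -z (the intrinsics and any distortion apply to the point x, -y, -z); pixel columns grow to the right and rows downward; lengths in mm; the calibration is good to about 2 mm. A picture is of the moment at which its call begins.
- order.finish_job(): hands the job in, once; it reports no verdict.
The state is a dict: "clock": time; "qpos": joint angles; "qd": joint speeds; "tau": joint torques, N m; "eef_pos": TCP position; "tool_rot": TCP orientation; "force": force on the tool from outside, world axes, zero at the start; "torque": the same for the moment, N m; "width": finger opening in mm.
Only numpy, scipy, OpenCV 4.12 (cv2) and the standard library are available. Lean on these libraries where they do the work, as an engineer would, in place of code of your own. Each camera call takes 0.05 s, during which the arm holds its last target.

## Working session

There is one attempt and no reset: what is moved stays moved. The work goes in short steps, Python scripts to look and compute and a tool call to move; the robot and the scene stay as the last step left them, time stands still between calls to the robot, and variables do not carry over. Pictures are saved under pics/ and viewed, and the job is handed in when it is done.

Besides the shell and the picture viewer there is one more tool, called after "Emit:" in YAML: its name, and indented under it one key for each argument. arm_command: Moves the arm, as the interface text tells. Its arguments: {"type":"object","properties":{"rows":{"type":"array","items":{"type":"array","items":{"type":"array","items":{"type":"number"}}}},"claw":{"type":"number"}},"required":["rows"]}

```bash
mkdir -p pics; ls
python3 - <<'E'
from cell import sensors,get_image,order,ctrl
import cv2,numpy as np
s=sensors.read_state();print(s); print(ctrl.pinch_z)
for n in ["top","side","wrist"]:
    d=get_image(n);cv2.imwrite(f"pics/{n}0.png",d["pixels"][...,::-1]);np.savez(f"pics/{n}0.npz",**d);print(n,d["K"],d["pose"])
E
```

```text
pics
{'clock': 0.0, 'qpos': array([-1.17979732,  0.62930739,  0.03842815,  1.51838725, -0.02701862,
        0.9963006 , -0.01999252]), 'qd': array([-0.00119488,  0.00115575, -0.00045152, -0.0004417 ,  0.00178352,
       -0.00147059, -0.0005224 ]), 'tau': array([ 8.17827149e-04, -5.63409483e+01,  1.22654133e+00, -1.93439180e+01,
        1.10016941e-02,  1.06204598e-02,  1.05047772e-05]), 'eef_pos': array([286.3832819 , 582.80526289, 230.40778515]), 'tool_rot': array([-3.14159223e+00,  1.88532399e-03,  1.11400540e+00]), 'force': array([-0.29616226, -0.22116841,  1.09678321]), 'torque': array([-0.03435028, -0.01149437,  0.02415551]), 'width': 85.23878535275638}
-18.700000000000003
top [[394.05016067   0.         277.23884536]
 [  0.         394.05016067 210.13984584]
 [  0.           0.           1.        ]] [[-1.58197680e-02  9.98305916e-01 -5.59913650e-02  5.01127623e+02]
 [-9.99861214e-01 -1.55021723e-02  6.10204900e-03  8.83190256e+01]
 [ 5.22372383e-03  5.60801272e-02  9.98412606e-01  8.42615208e+02]
 [ 0.00000000e+00  0.00000000e+00  0.00000000e+00  1.00000000e+00]]
side [[512.52708406   0.         271.40179118]
 [  0.         512.52708406 213.66444452]
 [  0.           0.           1.        ]] [[ 7.50842059e-01  4.09656002e-01 -5.18090882e-01  1.99116564e+01]
 [-6.60376569e-01  4.51625185e-01 -5.99947897e-01 -5.24508258e+02]
 [-1.17893659e-02  7.92601194e-01  6.09626409e-01  6.66465166e+02]
 [ 0.00000000e+00  0.00000000e+00  0.00000000e+00  1.00000000e+00]]
wrist [[289.66281375   0.         280.41517593]
 [  0.         289.66281375 210.44727174]
 [  0.           0.           1.        ]] [[ 4.40956616e-01 -8.50247586e-01 -2.87465311e-01  2.12588777e+02]
 [ 8.97527449e-01  4.17256190e-01  1.42624507e-01  6.19731910e+02]
 [-1.31946243e-03 -3.20899227e-01  9.47112425e-01  3.72525400e+02]
 [ 0.00000000e+00  0.00000000e+00  0.00000000e+00  1.00000000e+00]]
```

View pics/top0.png

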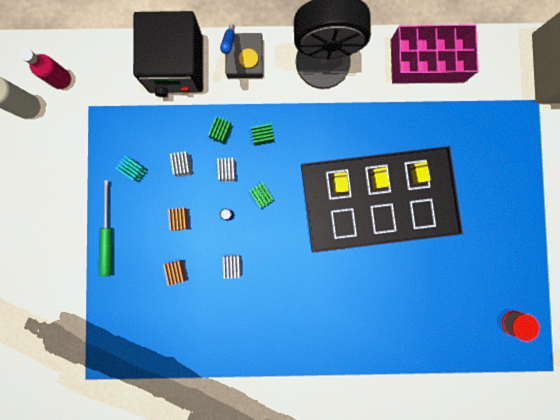

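View pics/side0.png

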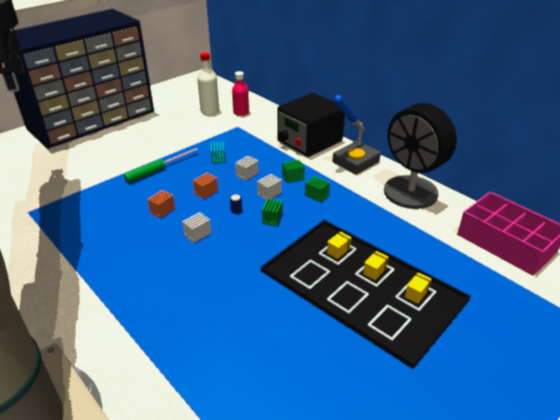

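View pics/wrist0.png

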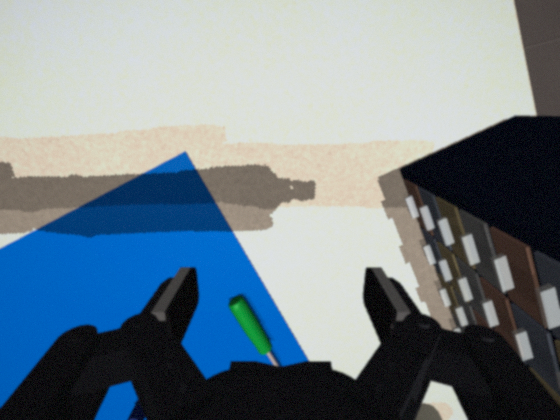

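The top view shows these candidates.
- Silver: (180,163), (227,168), (232,267). These match the description.
- Copper: (179,219), (176,272).
- Green: (220,129), (262,133), (262,195).
- Turquoise: (132,168).
- Can, with a pale lid: (226,214).

I'll choose the three silver ones, check them in a crop and measure.

```bash
cat > h.py <<'E'
import numpy as np,cv2
def ray(d,uv,z):
    uv=np.atleast_2d(np.asarray(uv,float));K=d["K"];P=d["pose"]
    c=np.stack([(uv[:,0]-K[0,2])/K[0,0],-(uv[:,1]-K[1,2])/K[1,1],-np.ones(len(uv))],1)
    w=c@P[:3,:3].T;o=P[:3,3];t=(z-o[2])/w[:,2];return o+w*t[:,None]
def cloud(d):
    K=d["K"];P=d["pose"];Z=d["z_map"];v,u=np.mgrid[:Z.shape[0],:Z.shape[1]]
    c=np.stack([(u-K[0,2])/K[0,0]*Z,-(v-K[1,2])/K[1,1]*Z,-Z],-1)
    return c@P[:3,:3].T+P[:3,3]
def rect(xy):
    (cx,cy),(w,h),a=cv2.minAreaRect(np.asarray(xy,np.float32))
    if w<h: w,h,a=h,w,a+90
    return np.round([cx,cy,w,h,(a+90)%180-90],1)
E
python3 - <<'E'
from h import *
d=dict(np.load("pics/top0.npz"));C=cloud(d);p=d["pixels"]
hsv=cv2.cvtColor(p,cv2.COLOR_RGB2HSV)
print("mat z",np.median(C[300:340,250:400,2]),"table",np.median(C[60:95,10:80,2]), "tray floor",np.median(C[190:195,330:440,2]))
for u,v in [(180,163),(227,168),(232,267),(179,219),(176,272),(226,214)]:
    w=np.zeros(p.shape[:2],bool);w[v-20:v+21,u-20:u+21]=1
    z=C[...,2]
    m=w&(z>28)&(z<46)
    m8=w&(hsv[...,1]<90)&(hsv[...,2]>120)
    print((u,v),m.sum(),"topz",np.median(z[m]),rect(C[m][:,:2]))
    if m8.sum()>10:
        vv,uu=np.nonzero(m8);print("   colour",rect(ray(d,np.c_[uu,vv],38)[:,:2]))
# outlines
w=(hsv[...,1]<90)&(hsv[...,2]>130);w[:, :305]=0;w[:,455:]=0;w[:155]=0;w[245:]=0
n,l,st,ce=cv2.connectedComponentsWithStats(w.astype(np.uint8),connectivity=8)
for i in range(1,n):
    if st[i,4]>40:
        vv,uu=np.nonzero(l==i);print(st[i],rect(ray(d,np.c_[uu,vv],6)[:,:2]),np.median(C[l==i][:,2]))
b=(p.max(2)<75)&(np.abs(C[...,2]-8)<25);b[:140]=0;b[260:]=0;b[:,:295]=0;b[:,470:]=0
cs,_=cv2.findContours(b.astype(np.uint8),0,2);c=max(cs,key=cv2.contourArea)[:,0];print("tray",rect(ray(d,c,10)[:,:2]))
cv2.imwrite("pics/crop0.png",cv2.resize(p[110:290,100:290,::-1],None,fx=4,fy=3.3,interpolation=cv2.INTER_CUBIC)[:600])
E
```

```text
mat z 1.85399693087993 table 1.4263932061174387 tray floor 6.069968465918066
(180, 163) 273 topz 36.880694655433786 [646.5 283.4  44.7  32.4   8.3]
   colour [644.7 283.3  49.3  33.1   8. ]
(227, 168) 212 topz 37.39598202836146 [633.5 188.5  44.3  32.2   1.9]
   colour [632.3 188.7  48.8  33.7   2.6]
(232, 267) 223 topz 37.29097140026761 [431.8 179.1  44.1  32.2   1.4]
   colour [433.3 178.9  46.2  32.4  -0.5]
(179, 219) 280 topz 36.99019734547983 [531.4 289.1  43.9  33.    4.2]
   colour [531.9 290.   45.4  32.2   5. ]
(176, 272) 304 topz 36.61678747964311 [421.8 296.1  43.8  32.8  11.4]
   colour [422.3 296.9  44.5  32.8  13.1]
(226, 214) 115 topz 37.19945380078002 [539.7 188.7  23.2  22.9  62.5]
   colour [ 5.410e+02  1.892e+02  1.850e+01  1.840e+01 -5.000e-01]
[404 160  27  30 170] [ 619.9 -217.    60.8   48.6    6.3] 6.260686628060853
[365 164  26  31 208] [ 610.7 -132.4   61.    48.8    6.3] 6.413660335032489
[326 169  26  31 225] [602.  -48.   61.3  48.9   5.8] 6.15979721627582
[410 198  26  31 223] [ 536.2 -226.    61.    49.1    6.2] 6.286489819519147
[370 203  27  31 220] [ 527.2 -141.5   60.9   49.1    6.2] 6.3459951775462855
[331 208  26  31 224] [518.3 -56.9  60.9  49.1   5.8] 6.1300060632307805
tray [ 569.4 -137.   319.3  187.6  -84. ]
```

View pics/crop0.png

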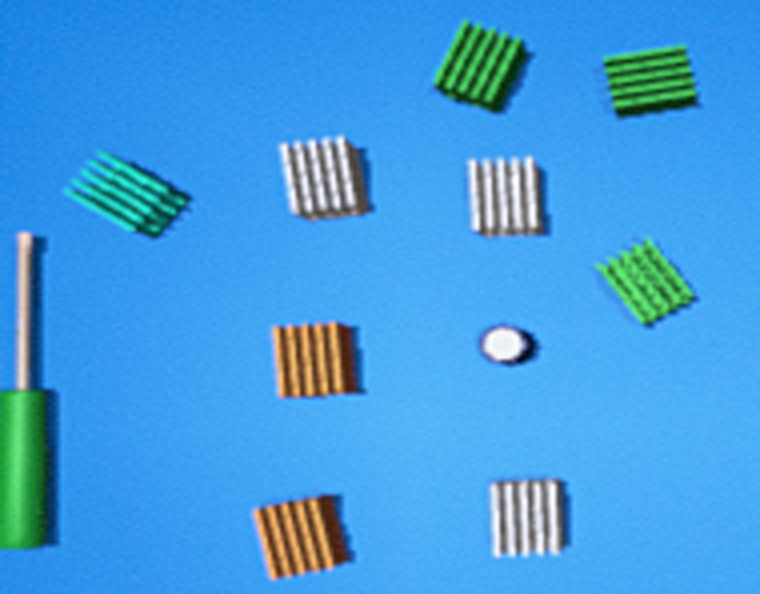

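The crop confirms it: silver sinks at the upper left and upper middle and the lower right of the spots. Fins run nearly along x, and yaws are about 8°, 2° and 1°. The tray yaw is 6.1°. Floor is z≈6.

```bash
cat > go.py <<'E'
import sys,numpy as np
from scipy.spatial.transform import Rotation as R
from cell import sensors
x,y,z,yaw=map(float,sys.argv[1:5])
s=sensors.read_state();A=R.from_euler('xyz',s["tool_rot"]);B=R.from_euler('xyz',[180,0,yaw],degrees=True)
print(np.round(A.inv().apply(np.array([x,y,z])-s["eef_pos"]),1),np.round((A.inv()*B).as_rotvec(degrees=True),1),"pos",np.round(s["eef_pos"],1),"rpy",np.round(np.degrees(s["tool_rot"]),1),"F",np.round(s["force"],1),"w",s["width"],"t",s["clock"])
E
python3 go.py 646 283.4 130 98.2
```

```text
[-110.1  454.8  100.8] [ -0.    0.1 -34.4] pos [286.5 582.9 230.6] rpy [1.80e+02 1.00e-01 6.38e+01] F [-0.1  0.6  0.1] w 85.27375550306121 t 0.15
```

Emit:
arm_command:
  rows:
    - [[-28, 114, 25, 0, 0, -8], [-55, 227, 50, 0, 0, -16], [-55, 227, 50, 0, 0, -16], [-83, 341, 75, 0, 0, -25], [-83, 341, 75, 0, 0, -25], [-110, 455, 101, 0, 0, -34.4], [-110, 455, 101, 0, 0, -34.4], [-110, 455, 101, 0, 0, -34.4], [-110, 455, 101, 0, 0, -34.4], [-110, 455, 101, 0, 0, -34.4], [-110, 455, 101, 0, 0, -34.4], [-110, 455, 101, 0, 0, -34.4], [-110, 455, 101, 0, 0, -34.4], [-110, 455, 101, 0, 0, -34.4], [-110, 455, 101, 0, 0, -34.4], [-110, 455, 101, 0, 0, -34.4], [-110, 455, 101, 0, 0, -34.4], [-110, 455, 101, 0, 0, -34.4]]
  claw: 1

```text
clock: 1.65
eef_pos: [645.7, 285.5, 130.8]
tool_rot: [3.141, -0.001, 1.717]
force: [0.5, -0.1, -0.3]
width: 85.7
```

```bash
python3 go.py 645.5 283.4 7 98.2
python3 - <<'E'
from cell import get_image
import cv2
d=get_image("wrist");cv2.imwrite("pics/w1.png",d["pixels"][...,::-1])
E
```

```text
[ -2.2  -0.5 123.8] [ 0.  -0.   0.2] pos [645.7 285.5 130.8] rpy [180.   -0.   98.4] F [ 0.5 -0.1 -0.3] w 85.69020958590262 t 1.65
```

View pics/w1.png

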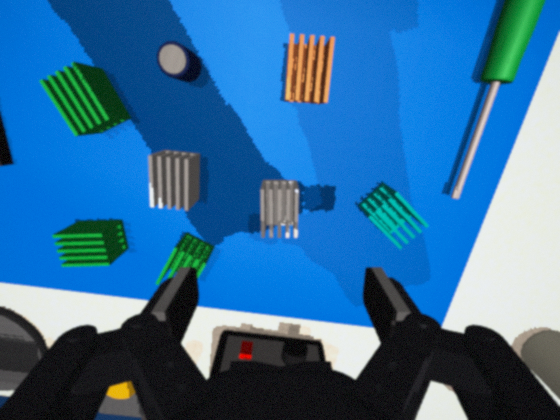

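The silver sink sits at (280,208), centred between the fingers, with its fins lined up. I'll go down.

Emit:
arm_command:
  rows:
    - [[-2, 0, 30, 0, 0, 0], [-2, 0, 60, 0, 0, 0], [-2, 0, 85, 0, 0, 0], [-2, 0, 105, 0, 0, 0], [-2, 0, 118, 0, 0, 0], [-2, 0, 124, 0, 0, 0], [-2, 0, 124, 0, 0, 0], [-2, 0, 124, 0, 0, 0], [-2, 0, 124, 0, 0, 0]]

```text
clock: 2.45
eef_pos: [647.9, 282.6, 7.9]
tool_rot: [3.139, -0.001, 1.714]
force: [-0.4, -0.4, 0.6]
width: 85.5
```

Emit:
arm_command:
  rows:
    - [[0, 0, 0, 0, 0, 0], [0, 0, 0, 0, 0, 0], [0, 0, 0, 0, 0, 0], [0, 0, 0, 0, 0, 0], [0, 0, 0, 0, 0, 0], [0, 0, 0, 0, 0, 0], [0, 0, 0, 0, 0, 0], [0, 0, 0, 0, 0, 0], [0, 0, 0, 0, 0, 0], [0, 0, 0, 0, 0, 0], [0, 0, 0, 0, 0, 0], [0, 0, 0, 0, 0, 0]]
  claw: -1

```text
clock: 3.45
eef_pos: [647.2, 282.3, 6.9]
tool_rot: [3.141, -0.0, 1.714]
force: [-1.2, -0.3, 5.5]
width: 31.0
```

Emit:
arm_command:
  rows:
    - [[0, 0, -30, 0, 0, 0], [0, 0, -60, 0, 0, 0], [0, 0, -90, 0, 0, 0], [0, 0, -110, 0, 0, 0], [0, 0, -115, 0, 0, 0], [0, 0, -115, 0, 0, 0], [0, 0, -115, 0, 0, 0]]

```text
clock: 4.03
eef_pos: [645.8, 281.4, 119.7]
tool_rot: [-3.139, 0.001, 1.714]
force: [0.0, 0.5, -1.5]
width: 31.2
```

```bash
python3 go.py 536.2 -226 120 96.1
```

```text
[-486.5 -181.1    0.6] [-0.1  0.1  2.1] pos [645.8 281.4 119.7] rpy [-1.799e+02  1.000e-01  9.820e+01] F [ 0.   0.5 -1.5] w 31.185563257784665 t 4.0333
```

Emit:
arm_command:
  rows:
    - [[-30, -11, 0, 0, 0, 0.1], [-62, -23, 0, 0, 0, 0.3], [-95, -35, 0, 0, 0, 0.4], [-128, -48, 0, 0, 0, 0.6], [-161, -60, 0, 0, 0, 0.7], [-194, -72, 0, 0, 0, 0.8], [-227, -84, 0, 0, 0, 1], [-260, -97, 0, 0, 0, 1.1], [-293, -109, 0, 0, 0, 1.3], [-326, -121, 0, 0, 0, 1.4], [-359, -134, 0, 0, 0, 1.5], [-392, -146, 0, 0, 0, 1.7], [-425, -158, 0, 0, 0, 1.8], [-452, -168, 0, 0, 0, 2], [-474, -176, 0, 0, 0, 2.1], [-486.5, -181, 0, 0, 0, 2.1], [-486.5, -181, 0, 0, 0, 2.1], [-486.5, -181, 0, 0, 0, 2.1], [-486.5, -181, 0, 0, 0, 2.1]]

```text
clock: 5.62
eef_pos: [537.6, -222.8, 120.6]
tool_rot: [-3.141, -0.002, 1.68]
force: [0.4, 0.0, -0.4]
width: 31.3
```

```bash
python3 go.py 536.2 -226 11 96.1
python3 - <<'E'
from cell import get_image
import cv2
d=get_image("side");cv2.imwrite("pics/s2.png",d["pixels"][...,::-1])
E
```

```text
[ -3.3  -1.6 109.5] [-0.  -0.1  0.2] pos [ 537.6 -222.8  120.6] rpy [-1.80e+02 -1.00e-01  9.63e+01] F [ 0.4  0.  -0.4] w 31.27512716055695 t 5.6167
```

View pics/s2.png

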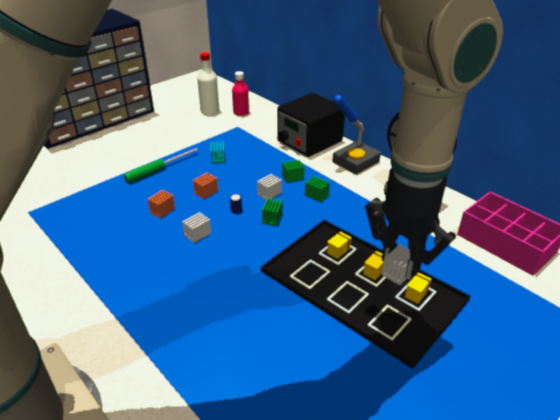

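The silver sink is held upright at (398,262). I'll go down most of the way and check again.

Emit:
arm_command:
  rows:
    - [[-1.5, -1, 30, 0, 0, 0], [-1.5, -1, 60, 0, 0, 0], [-1.5, -1, 80, 0, 0, 0], [-1.5, -1, 95, 0, 0, 0], [-1.5, -1, 97, 0, 0, 0], [-1.5, -1, 97, 0, 0, 0], [-1.5, -1, 97, 0, 0, 0]]

```text
clock: 6.25
eef_pos: [537.5, -225.9, 25.0]
tool_rot: [3.14, -0.0, 1.679]
force: [1.0, 0.0, -1.3]
width: 31.0
```

```bash
python3 go.py 536.2 -226 11 96.1
```

```text
[ 0.1 -1.3 14. ] [ 0.1 -0.   0.1] pos [ 537.5 -225.9   25. ] rpy [179.9  -0.   96.2] F [ 1.   0.  -1.3] w 31.035302338683955 t 6.25
```

Emit:
arm_command:
  rows:
    - [[0, -1, 5, 0, 0, 0], [0, -1, 9, 0, 0, 0], [0, -1, 12, 0, 0, 0], [0, -1, 13.5, 0, 0, 0], [0, -1, 13.5, 0, 0, 0], [0, -1, 13.5, 0, 0, 0], [0, -1, 13.5, 0, 0, 0]]

```text
clock: 6.83
eef_pos: [535.5, -227.2, 10.9]
tool_rot: [3.141, 0.0, 1.678]
force: [0.4, -0.1, -0.5]
width: 31.0
```

Emit:
arm_command:
  rows:
    - [[0, 0, 0.7, 0, 0, 0], [0, 0, 0.7, 0, 0, 0], [0, 0, 0.7, 0, 0, 0]]

```text
clock: 7.08
eef_pos: [535.5, -227.2, 10.8]
tool_rot: [3.141, 0.0, 1.678]
force: [-1.8, 0.6, 5.8]
width: 31.1
```

Emit:
arm_command:
  rows:
    - [[0, 0, 0, 0, 0, 0], [0, 0, 0, 0, 0, 0], [0, 0, 0, 0, 0, 0], [0, 0, 0, 0, 0, 0], [0, 0, 0, 0, 0, 0], [0, 0, 0, 0, 0, 0], [0, 0, 0, 0, 0, 0], [0, 0, 0, 0, 0, 0]]
  claw: 0.4

```text
clock: 7.75
eef_pos: [535.4, -227.1, 10.0]
tool_rot: [-3.142, -0.0, 1.678]
force: [-0.1, -0.4, -0.1]
width: 59.9
```

Emit:
arm_command:
  rows:
    - [[0, 0, -20, 0, 0, 0], [0, 0, -45, 0, 0, 0], [0, 0, -75, 0, 0, 0], [0, 0, -100, 0, 0, 0], [0, 0, -110, 0, 0, 0], [0, 0, -110, 0, 0, 0], [0, 0, -110, 0, 0, 0]]

```text
clock: 8.33
eef_pos: [535.2, -227.2, 119.9]
tool_rot: [3.142, 0.0, 1.678]
force: [-0.1, -0.9, 0.8]
width: 60.1
```

```bash
python3 go.py 633 188.5 120 92
```

```text
[ 4.029e+02  1.415e+02 -2.000e-01] [0.  0.  4.1] pos [ 535.2 -227.2  119.9] rpy [180.    0.   96.1] F [-0.1 -0.9  0.8] w 60.11297577689718 t 8.3333
```

Next is sink B.

Emit:
arm_command:
  rows:
    - [[30, 10.5, 0, 0, 0, 0.3], [65, 23, 0, 0, 0, 0.7], [100, 35, 0, 0, 0, 1], [135, 47, 0, 0, 0, 1.4], [170, 60, 0, 0, 0, 1.7], [205, 72, 0, 0, 0, 2.1], [240, 84, 0, 0, 0, 2.4], [275, 97, 0, 0, 0, 2.8], [310, 109, 0, 0, 0, 3.2], [345, 121, 0, 0, 0, 3.5], [375, 132, 0, 0, 0, 3.8], [395, 139, 0, 0, 0, 4], [403, 141.5, 0, 0, 0, 4.1], [403, 141.5, 0, 0, 0, 4.1], [403, 141.5, 0, 0, 0, 4.1], [403, 141.5, 0, 0, 0, 4.1], [403, 141.5, 0, 0, 0, 4.1]]
  claw: 1

```text
clock: 9.75
eef_pos: [633.1, 185.6, 119.7]
tool_rot: [-3.141, 0.002, 1.603]
force: [1.3, -0.1, 0.0]
width: 85.3
```

```bash
python3 go.py 633 188.5 7 92;python3 - <<'E'
from cell import get_image
import cv2,numpy as np
a=get_image("wrist")["pixels"];b=get_image("side")["pixels"]
cv2.imwrite("pics/w3.png",cv2.resize(np.hstack([a,b])[...,::-1],(800,300)))
E
```

```text
[3.200e+00 1.000e-01 1.127e+02] [-0.1  0.1 -0.2] pos [633.1 185.6 119.7] rpy [-1.799e+02  1.000e-01  9.180e+01] F [ 1.3 -0.1  0. ] w 85.26662116877571 t 9.75
```

View pics/w3.png

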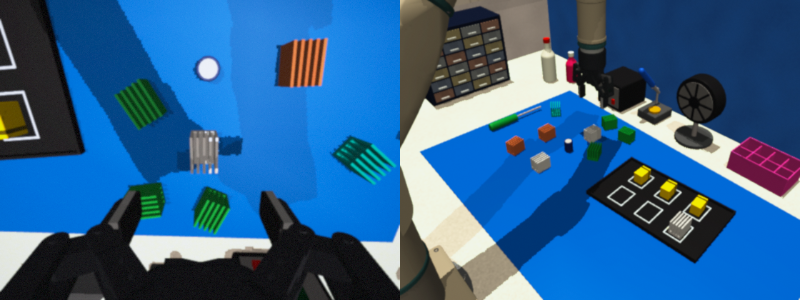

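The first sink stands in the right-hand outline at (680,225) in the picture. Sink B is at (204,152), between the fingers and clear of the green ones.

Emit:
arm_command:
  rows:
    - [[1, 0, 30, 0, 0, 0], [1, 0, 60, 0, 0, 0], [1, 0, 85, 0, 0, 0], [1, 0, 102, 0, 0, 0], [1, 0, 111, 0, 0, 0], [1, 0, 112.5, 0, 0, 0], [1, 0, 112.5, 0, 0, 0], [1, 0, 112.5, 0, 0, 0]]

```text
clock: 10.52
eef_pos: [634.1, 189.8, 8.9]
tool_rot: [3.14, -0.001, 1.606]
force: [-0.6, -0.8, -0.1]
width: 85.6
```

Emit:
arm_command:
  rows:
    - [[0, 0, 0, 0, 0, 0], [0, 0, 0, 0, 0, 0], [0, 0, 0, 0, 0, 0], [0, 0, 0, 0, 0, 0], [0, 0, 0, 0, 0, 0], [0, 0, 0, 0, 0, 0], [0, 0, 0, 0, 0, 0], [0, 0, 0, 0, 0, 0], [0, 0, 0, 0, 0, 0], [0, 0, 0, 0, 0, 0], [0, 0, 0, 0, 0, 0], [0, 0, 0, 0, 0, 0]]
  claw: -1

```text
clock: 11.52
eef_pos: [633.6, 189.9, 8.3]
tool_rot: [3.14, -0.0, 1.606]
force: [-0.1, -0.3, 6.3]
width: 31.0
```

Emit:
arm_command:
  rows:
    - [[0, 0, -30, 0, 0, 0], [0, 0, -60, 0, 0, 0], [0, 0, -90, 0, 0, 0], [0, 0, -110, 0, 0, 0], [0, 0, -115, 0, 0, 0], [0, 0, -115, 0, 0, 0], [0, 0, -115, 0, 0, 0]]

```text
clock: 12.1
eef_pos: [632.3, 189.3, 121.5]
tool_rot: [-3.14, 0.001, 1.606]
force: [-0.4, 0.1, -1.4]
width: 31.3
```

```bash
python3 go.py 527.2 -141.5 120 96.1
```

```text
[-326.9 -116.7    1.9] [-0.1  0.  -4.1] pos [632.3 189.3 121.5] rpy [-179.9    0.    92. ] F [-0.4  0.1 -1.4] w 31.25572839778702 t 12.1
```

Emit:
arm_command:
  rows:
    - [[-30, -11, 0, 0, 0, -0.4], [-65, -23, 0, 0, 0, -0.8], [-98, -35, 0, 0, 0, -1.2], [-131, -47, 0, 0, 0, -1.6], [-164, -59, 0, 0, 0, -2], [-197, -70, 0, 0, 0, -2.5], [-230, -82, 0, 0, 0, -2.9], [-263, -94, 0, 0, 0, -3.3], [-293, -105, 0, 0, 0, -3.7], [-316, -113, 1, 0, 0, -4], [-327, -117, 2, 0, 0, -4.1], [-327, -117, 2, 0, 0, -4.1], [-327, -117, 2, 0, 0, -4.1], [-327, -117, 2, 0, 0, -4.1], [-327, -117, 2, 0, 0, -4.1], [-327, -117, 40, 0, 0, -4.1], [-327, -117, 75, 0, 0, -4.1], [-327, -117, 90, 0, 0, -4.1], [-327, -117, 92, 0, 0, -4.1], [-327, -117, 92, 0, 0, -4.1]]

```text
clock: 13.77
eef_pos: [527.7, -139.5, 29.9]
tool_rot: [-3.14, -0.001, 1.68]
force: [-0.2, -0.9, -1.0]
width: 31.3
```

```bash
python3 go.py 527.2 -141.5 12.3 96.1
```

```text
[-1.9 -0.7 17.6] [-0.1 -0.1  0.2] pos [ 527.7 -139.5   29.9] rpy [-1.799e+02 -1.000e-01  9.630e+01] F [-0.2 -0.9 -1. ] w 31.293133558970272 t 13.7667
```

Emit:
arm_command:
  rows:
    - [[-1, -0.5, 7, 0, 0, 0], [-1, -0.5, 12, 0, 0, 0], [-1, -0.5, 15, 0, 0, 0], [-1, -0.5, 16.5, 0, 0, 0], [-1, -0.5, 17.5, 0, 0, 0], [-1, -0.5, 17.5, 0, 0, 0], [-1, -0.5, 17.5, 0, 0, 0]]

```text
clock: 14.35
eef_pos: [527.5, -142.4, 13.3]
tool_rot: [3.141, 0.0, 1.678]
force: [-0.5, 0.2, -0.5]
width: 31.0
```

Emit:
arm_command:
  rows:
    - [[0, 0, 0.7, 0, 0, 0], [0, 0, 1, 0, 0, 0], [0, 0, 1, 0, 0, 0], [0, 0, 1, 0, 0, 0]]

```text
clock: 14.68
eef_pos: [527.4, -142.4, 12.3]
tool_rot: [3.141, 0.0, 1.678]
force: [-0.0, 0.3, -0.0]
width: 31.6
```

Emit:
arm_command:
  rows:
    - [[0, 0, 0.6, 0, 0, 0], [0, 0, 0.6, 0, 0, 0], [0, 0, 0.6, 0, 0, 0]]

```text
clock: 14.93
eef_pos: [527.4, -142.3, 12.2]
tool_rot: [3.141, 0.0, 1.678]
force: [-1.1, 0.9, 6.5]
width: 30.8
```

Emit:
arm_command:
  rows:
    - [[0, 0, 0, 0, 0, 0], [0, 0, 0, 0, 0, 0], [0, 0, 0, 0, 0, 0], [0, 0, 0, 0, 0, 0], [0, 0, 0, 0, 0, 0], [0, 0, 0, 0, 0, 0], [0, 0, 0, 0, 0, 0], [0, 0, 0, 0, 0, 0]]
  claw: 0.4

```text
clock: 15.6
eef_pos: [527.3, -142.3, 11.4]
tool_rot: [-3.141, -0.0, 1.678]
force: [0.7, -0.6, 0.0]
width: 60.0
```

Emit:
arm_command:
  rows:
    - [[0, 0, -20, 0, 0, 0], [0, 0, -45, 0, 0, 0], [0, 0, -75, 0, 0, 0], [0, 0, -100, 0, 0, 0], [0, 0, -110, 0, 0, 0], [0, 0, -110, 0, 0, 0], [0, 0, -110, 0, 0, 0]]

```text
clock: 16.18
eef_pos: [527.2, -142.4, 121.4]
tool_rot: [3.141, 0.0, 1.678]
force: [-0.5, 0.2, 0.2]
width: 59.3
```

```bash
python3 go.py 432.5 179 120 91
```

```text
[329.7 -59.9   1.3] [0.  0.  5.1] pos [ 527.2 -142.4  121.4] rpy [180.    0.   96.1] F [-0.5  0.2  0.2] w 59.25970194772632 t 16.1833
```

Emit:
arm_command:
  rows:
    - [[30, -5, 0, 0, 0, 0.5], [65, -12, 0, 0, 0, 1], [100, -18, 0, 0, 0, 1.6], [135, -25, 0, 0, 0, 2], [170, -31, 0, 0, 0, 2.6], [205, -37, 0, 0, 0, 3.1], [240, -44, 0, 0, 0, 3.6], [275, -50, 0, 0, 0, 4.2], [305, -56, 0, 0, 0, 4.7], [323, -59, 1, 0, 0, 5], [330, -60, 1, 0, 0, 5.1], [330, -60, 1, 0, 0, 5.1], [330, -60, 1, 0, 0, 5.1], [330, -60, 1, 0, 0, 5.1], [330, -60, 1, 0, 0, 5.1]]
  claw: 1

```text
clock: 17.43
eef_pos: [432.9, 177.4, 120.2]
tool_rot: [-3.141, 0.001, 1.586]
force: [0.0, 0.4, -0.2]
width: 85.4
```

```bash
python3 go.py 432.5 179 7 91;python3 - <<'E'
from cell import get_image
import cv2,numpy as np
a=get_image("wrist")["pixels"];b=get_image("side")["pixels"]
cv2.imwrite("pics/w4.png",cv2.resize(np.hstack([a,b])[...,::-1],(800,300)))
E
```

```text
[  1.7  -0.3 113.2] [-0.   0.1 -0.2] pos [432.9 177.4 120.2] rpy [-1.80e+02  1.00e-01  9.08e+01] F [ 0.   0.4 -0.2] w 85.40495349004932 t 17.4333
```

View pics/w4.png

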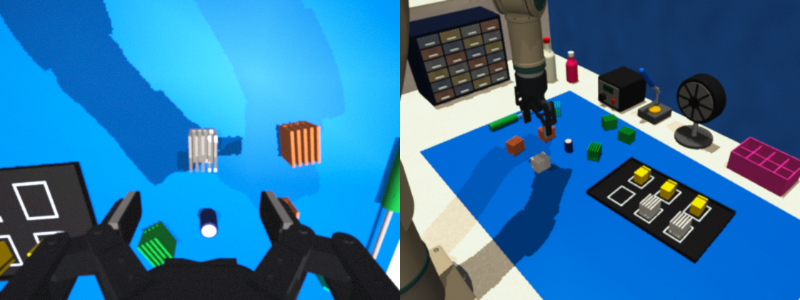

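Two sinks are standing in their outlines, at (648,206) and (680,225). The third silver sink is between the fingers at (203,150).

Emit:
arm_command:
  rows:
    - [[0.5, 0, 30, 0, 0, 0], [0.5, 0, 60, 0, 0, 0], [0.5, 0, 85, 0, 0, 0], [0.5, 0, 102, 0, 0, 0], [0.5, 0, 111, 0, 0, 0], [0.5, 0, 113, 0, 0, 0], [0.5, 0, 113, 0, 0, 0], [0.5, 0, 113, 0, 0, 0]]

```text
clock: 18.2
eef_pos: [432.6, 179.2, 7.4]
tool_rot: [-3.141, -0.0, 1.587]
force: [0.2, -0.3, 0.0]
width: 85.3
```

Emit:
arm_command:
  rows:
    - [[0, 0, 0, 0, 0, 0], [0, 0, 0, 0, 0, 0], [0, 0, 0, 0, 0, 0], [0, 0, 0, 0, 0, 0], [0, 0, 0, 0, 0, 0], [0, 0, 0, 0, 0, 0], [0, 0, 0, 0, 0, 0], [0, 0, 0, 0, 0, 0], [0, 0, 0, 0, 0, 0], [0, 0, 0, 0, 0, 0], [0, 0, 0, 0, 0, 0], [0, 0, 0, 0, 0, 0]]
  claw: -1

```text
clock: 19.2
eef_pos: [432.7, 180.1, 8.1]
tool_rot: [3.141, -0.0, 1.589]
force: [-0.6, -0.4, 5.2]
width: 31.0
```

Emit:
arm_command:
  rows:
    - [[0, 0, -30, 0, 0, 0], [0, 0, -60, 0, 0, 0], [0, 0, -90, 0, 0, 0], [0, 0, -110, 0, 0, 0], [0, 0, -115, 0, 0, 0], [0, 0, -115, 0, 0, 0], [0, 0, -115, 0, 0, 0]]

```text
clock: 19.78
eef_pos: [432.1, 179.5, 122.1]
tool_rot: [-3.141, 0.001, 1.588]
force: [0.3, -0.7, -2.0]
width: 31.1
```

```bash
python3 go.py 518.3 -56.9 120 96.1
```

```text
[-237.9   82.     2.1] [-0.   0.  -5.1] pos [432.1 179.5 122.1] rpy [-180.    0.   91.] F [ 0.3 -0.7 -2. ] w 31.08785678473309 t 19.7833
```

Emit:
arm_command:
  rows:
    - [[-28, 10, 0, 0, 0, -0.6], [-60, 21, 0, 0, 0, -1.3], [-95, 33, 0, 0, 0, -2], [-130, 45, 0, 0, 0, -2.8], [-165, 57, 0, 0, 0, -3.5], [-200, 69, 0, 0, 0, -4.3], [-225, 78, 1, 0, 0, -4.8], [-238, 82, 2, 0, 0, -5.1], [-238, 82, 2, 0, 0, -5.1], [-238, 82, 2, 0, 0, -5.1], [-238, 82, 2, 0, 0, -5.1], [-238, 82, 2, 0, 0, -5.1], [-238, 82, 40, 0, 0, -5.1], [-238, 82, 75, 0, 0, -5.1], [-238, 82, 90, 0, 0, -5.1], [-238, 82, 92, 0, 0, -5.1], [-238, 82, 92, 0, 0, -5.1], [-238, 82, 92, 0, 0, -5.1]]

```text
clock: 21.28
eef_pos: [519.4, -55.5, 31.4]
tool_rot: [3.14, -0.0, 1.679]
force: [-0.1, 0.1, -1.4]
width: 31.3
```

```bash
python3 go.py 518.3 -56.9 12.1 96.1
```

```text
[-1.3 -1.3 19.3] [ 0.1 -0.   0.1] pos [519.4 -55.5  31.4] rpy [179.9  -0.   96.2] F [-0.1  0.1 -1.4] w 31.330066521280585 t 21.2833
```

Emit:
arm_command:
  rows:
    - [[-0.5, -1, 7, 0, 0, 0], [-0.5, -1, 12, 0, 0, 0], [-0.5, -1, 16, 0, 0, 0], [-0.5, -1, 18, 0, 0, 0], [-0.5, -1, 19, 0, 0, 0], [-0.5, -1, 19, 0, 0, 0], [-0.5, -1, 19, 0, 0, 0], [-0.5, -1, 19, 0, 0, 0]]

```text
clock: 21.95
eef_pos: [517.7, -57.3, 12.1]
tool_rot: [3.141, 0.001, 1.678]
force: [-1.4, -1.1, 6.1]
width: 31.3
```

The floor contact reads 6 N, so I'll release.

Emit:
arm_command:
  rows:
    - [[0, 0, 0, 0, 0, 0], [0, 0, 0, 0, 0, 0], [0, 0, 0, 0, 0, 0], [0, 0, 0, 0, 0, 0], [0, 0, 0, 0, 0, 0], [0, 0, 0, 0, 0, 0], [0, 0, 0, 0, 0, 0], [0, 0, 0, 0, 0, 0]]
  claw: 0.4

```text
clock: 22.62
eef_pos: [517.7, -57.2, 11.5]
tool_rot: [-3.142, -0.0, 1.678]
force: [-0.4, -0.2, 0.7]
width: 59.9
```

Emit:
arm_command:
  rows:
    - [[0, 0, -20, 0, 0, 0], [0, 0, -45, 0, 0, 0], [0, 0, -75, 0, 0, 0], [0, 0, -100, 0, 0, 0], [30, 0, -120, 0, 0, 0], [70, 0, -120, 0, 0, 0], [110, 0, -120, 0, 0, 0], [150, 0, -120, 0, 0, 0], [190, 0, -120, 0, 0, 0], [220, 0, -120, 0, 0, 0], [230, 0, -120, 0, 0, 0], [230, 0, -120, 0, 0, 0], [230, 0, -120, 0, 0, 0], [230, 0, -120, 0, 0, 0]]

```text
clock: 23.78
eef_pos: [493.3, 169.0, 131.2]
tool_rot: [-3.141, 0.002, 1.675]
force: [0.1, -0.5, 0.5]
width: 59.9
```

Run:
```python
from cell import get_image,sensors
from h import *
d=get_image("top");b=get_image("side")["pixels"];p=d["pixels"]
cv2.imwrite("pics/f5.png",cv2.resize(np.hstack([p,b])[...,::-1],(800,300)))
C=cloud(d);z=C[...,2]
th=np.radians(6.1);c=np.array([569.2,-136.9])
for cx,cy in [(536.2,-226),(527.2,-141.5),(518.3,-56.9)]:
    m=(np.hypot(C[...,0]-cx,C[...,1]-cy)<35)&(z>32)&(z<52)
    r=rect(C[m][:,:2]);print(m.sum(),np.median(z[m]),z[m].std(),r,"err",r[:2]-[cx,cy])
print(sensors.read_state()["eef_pos"],sensors.read_state()["clock"])
```

```text
350 40.34217076901979 3.348054310954795 [ 535.7 -228.    43.6   33.1    5.5] err [-0.5 -2. ]
311 40.62104554353414 3.224444049195947 [ 527.9 -143.2   43.7   33.4    6.5] err [ 0.7 -1.7]
250 41.16482654023025 3.101481703840618 [516.7 -58.2  43.5  32.6   6.8] err [-1.6 -1.3]
[493.54114758 169.03646924 131.25869112] 23.8833
```

View pics/f5.png

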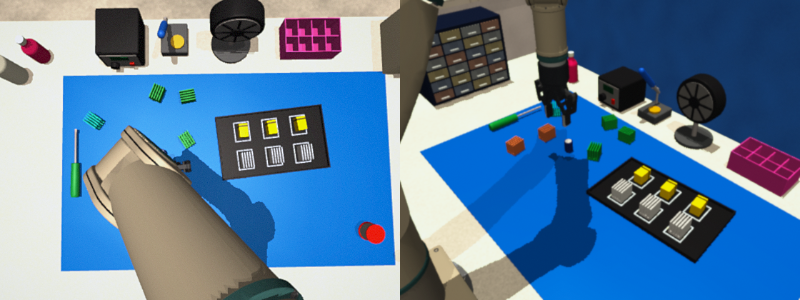

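All three sinks stand inside their outlines: (246,159), (275,157) and (304,153) in the top view. They are within about 2 mm and 1° of target, and the gripper is clear.

```bash
python3 -c "
from cell import order
print(order.finish_job())"
```

```text
the job is handed in; nothing more can be done
None
```

I placed the three silver-grey heat sinks base down in the tray's near row, one in each outline, and handed the job in at about 24 s of the 64 s allowed. No verdict was reported.

- **Position:** in the last top and side views, the sinks' centres were within about 2 mm of the outline centres. Their fins were within about 1° of the tray's 6.1° yaw.
- **Seating:** the measured tops were at about z 40–41 mm. A sink seated on the floor should read about 42 mm, and depth noise was about 3 mm. I did not measure tilt directly; the sinks looked upright in the side view.
- **Force and clearance:** no force reading after a move was above about 6.5 N. The gripper was empty and away from everything. I did not touch the copper, green or turquoise sinks, or the can.

No checks failed or disagreed.

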